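Tip the ball tote over the stand's edge stop

TASK

Empty the small grey tote of valve balls into the wooden catch tray: take it by its sloping rear flap, slide it gently, upright, up square against the aluminium edge stop, then tip it slowly over that stop, its front bead staying down on the deck in the corner of the stop (never lift the tote off), until it lies on its side on the chute. All four balls must end in the tray, the tote stays lying there, let go; leave the things around the stand where they are.

Things in the scene. Friction and masses are not known exactly. Their poses are not given: they have to be found in the camera images.
- stand: Fixed wooden tipping stand, 450 x 170 mm. Origin at bench level on its long centre line, x = tipping direction, z up. Level deck: x -0.215 to +0.005, y -0.085 to +0.085, top at z = 0.060. Past it the open catch tray: inside x +0.023 to +0.227, y -0.077 to +0.077, floor z 0.018; wall tops at z 0.034 (near), 0.056 (sides), 0.064 (far).
- stop_span (a point): On the deck top, centre line, stand x = -0.015: middle of the span of the aluminium edge stop, an upright edge 11 mm high, 142 mm long, square to the stand's x. Its face towards the tote is clamped anywhere from 15 mm before to 15 mm past this point; where is NOT reported: feel for it by sliding the tote on (meet it at 40 mm/s or less, press with 25 N at most). Axes as the stand's.
- tray_center (a point): Centre of the catch tray's floor, stand frame x = 0.125. Above the tray's near part hangs the aluminium chute, one piece with the stop: 85 mm long, 10 mm side lips, sloping 12 degrees down from the stop's top. The tipped tote comes to lie on it, mouth to the tray, and the balls roll out.
- tote: Loose grey sheet-metal tote, 0.3 to 0.5 kg, open box 100 (x) x 120 (y) x 90 (z) mm, walls 4 mm, upright on the deck, holds the balls. Origin: centre of its underside; x to its front, which faces the stop (up to 9 degrees askew, 10 to 75 mm short of it, up to 10 mm off the centre line). Let go below about 50 degrees of tip it falls back; past about 70 it falls on over by itself.
- tote_grip (a point): Grasp point amid the tote's flap: a flat plate 10 mm thick, 60 mm wide, 50 mm long, sloping up and rearward from the rear wall's top, 40 degrees from vertical; pinch it across its thickness, tool leaning 40 degrees, fingers down and forward along the flap. 30 mm up the flap, 20 mm from its end; tote frame x -0.0663, y 0, z 0.107. Axes as the tote's.
- tote_toe (a point): Middle of the axis of the round bead, 14 mm diameter, along the tote's lower front edge, 8 mm ahead of the front wall; it turns in the corner of deck and stop like a hinge. Tote frame x +0.058, y 0, z 0.007: 124.3 mm ahead of and 100 mm below tote_grip. Axes as the tote's.
- ball_1_center (a point): Centre of a loose steel ball, 22 mm diameter, 44 g, lying on the tote's floor.
- ball_2_center (a point): Centre of a loose steel ball, 22 mm diameter, 44 g, lying on the tote's floor.
- ball_3_center (a point): Centre of a loose steel ball, 22 mm diameter, 44 g, lying on the tote's floor.
- ball_4_center (a point): Centre of a loose steel ball, 22 mm diameter, 44 g, lying on the tote's floor.
- loupe: Black eye loupe, 37 mm wide, 26 mm high, loose bystander; origin at its underside.
- plug_gauge: Steel plug gauge, 98 x 25 mm, lying loose, bystander; origin at its underside.
- oil_can: Small oil bottle with a pointed nozzle, 41 mm wide, 110 mm high, loose bystander; origin at its underside.
There are look-alikes about, which are no part of the job. Of the things like the tote, leave any that is orange; of the rest the larger one is meant.

How it is judged:
On the way, in this order (a step that is already met when the one before it is completed fails the run):
1. the tote, still upright (within 8 degrees), has its front bead touching the aluminium stop (over 0.5 N) for 0.1 s (contact force between tote and head_c0 above 0.5 N and angle between tote's own z axis and vertical below 0.14 rad), for 0.1 s.
2. the tote, its front bead down by the stop, is steadily tipped about half over (30 to 65 degrees, slower than 1.5 rad/s for 0.2 s) (angle between tote's own z axis and vertical between 0.52 and 1.13 rad and angular speed of tote below 1.5 rad/s and x of tote_toe in the frame of stand between -0.07 and 0.03 m and z of tote_toe in the frame of stand between 0.045 and 0.09 m and y of tote_toe in the frame of stand between -0.035 and 0.035 m), for 0.2 s.
At the end, for the whole second after the job is handed in: The tote lies still on its front side on the chute (tilted 90 to 123 degrees from upright), its front bead still by the stop on the deck (stand frame x -70 to +30 mm, y within 35 mm, height 45 to 90 mm); all four balls are down inside the catch tray; bystanders within 30 mm of their places (angle between tote's own z axis and vertical between 1.57 and 2.15 rad and x of tote_toe in the frame of stand between -0.07 and 0.03 m and z of tote_toe in the frame of stand between 0.045 and 0.09 m and y of tote_toe in the frame of stand between -0.035 and 0.035 m and linear speed of tote below 0.02 m/s and angular speed of tote below 0.15 rad/s and x of ball_1_center in the frame of stand between 0.02 and 0.23 m and y of ball_1_center in the frame of stand between -0.08 and 0.08 m and z of ball_1_center in the frame of stand between 0 and 0.05 m and x of ball_2_center in the frame of stand between 0.02 and 0.23 m and y of ball_2_center in the frame of stand between -0.08 and 0.08 m and z of ball_2_center in the frame of stand between 0 and 0.05 m and x of ball_3_center in the frame of stand between 0.02 and 0.23 m and y of ball_3_center in the frame of stand between -0.08 and 0.08 m and z of ball_3_center in the frame of stand between 0 and 0.05 m and x of ball_4_center in the frame of stand between 0.02 and 0.23 m and y of ball_4_center in the frame of stand between -0.08 and 0.08 m and z of ball_4_center in the frame of stand between 0 and 0.05 m); the robot touches nothing.
It fails at once if the tote is lifted off the deck and stop instead of being tipped over the stop (its front bead rises more than 25 mm) (z of tote_toe in the frame of stand above 0.092 m).
It fails at once if the upright tote is rammed against the stop (impact over 80 N) (contact force between tote and head_c0 above 80 N and angle between tote's own z axis and vertical below 0.3 rad).
It fails at once if the loupe is pushed away (more than 30 mm) (distance of loupe from where it was at the start of the episode above 0.03 m).
It fails at once if the plug gauge is pushed away (more than 30 mm) (distance of plug_gauge from where it was at the start of the episode above 0.03 m).
It fails at once if the oil can is pushed away (more than 30 mm) (distance of oil_can from where it was at the start of the episode above 0.03 m).
It also fails if it takes over 45 s, if anything falls off the work surface, if the arm or the gripper's body presses on something with over 40 N, if the wrist force passes 120 N, or if a joint passes its speed limit or range.

ROBOT

A 7-joint arm with a two-finger parallel gripper is mounted at the origin on a cart in front of the work surface, level with it; the furniture and walls round the work are solid. World frame = base frame: x ahead of the robot, y to its left, z up, the work surface at z = 0. Lengths are in m, angles in rad, forces in N, time in s.
With the tool pointing down it reaches from about 0.35 to 0.9 m from the base axis. Payload 7.2 kg.
Tool frame: the origin (TCP) lies between the finger pads; the fingertips stand 22 mm ahead of it and the grasp point (between the pads) lies 3 mm ahead of it (r.nose_length is the distance from the TCP to the fingertips, in m); z points along the fingers, y is the line along which they close (so a half turn about z gives the same grasp; the last joint's range is limited). The gripper opens to 88 mm and grips with 3 to 60 N. Pads are 20 mm wide; open, the fingers measure 115 mm over their backs; the gripper's body (75 mm by 178 mm) begins 61 mm behind the grasp point.
Start: joints at [1.266, 0.411, -0.013, 1.596, 0.006, 1.134, -0.082], TCP at [0.147, -0.608, 0.245] pointing down, gripper open.
Joint ranges: [-2.95, 2.95], [-0.29, 1.99], [-1.47, 1.44], [0.14, 2.54], [-1.03, 4.17], [0.13, 1.85], [-2.86, 2.86]. Speed limits (rad/s): [2.39, 2.39, 3.01, 3.01, 3.14, 3.14, 3.14].

INTERFACE

Orientations are given as a unit quaternion [x, y, z, w].
In Python, from cell import readout, optics, order, r gives the robot as it stands.
- The arm moves only by the tool step_arm, never from a script. Its argument "steps" is a list of rows, each a list of 7 numbers: the opening, from -1 (shut) to 1 (fully open), then the shift along the tool's x, y, z normalised to -1 to 1, where 1 is 100 cm, then the turn, a rotation vector about the tool's x, y, z normalised to -1 to 1, where 1 is 45 degrees. A call has 1 to 8 rows; each row is the pose to reach, as a shift and turn from the pose commanded when the call began, along the tool's axes at that moment; what a row does not reach only later rows make up. A row lasts 1/10 s, in which the tool goes at most 50 mm and 8.59 degrees, less where a joint would pass 70% of its speed; a pose out of reach is approached as far as the arm can. A call with a number of a shift or a turn outside -1 to 1 is refused whole. A call with a gripper value outside its range is refused whole. The fingers move at their own pace and stop on an object; the grip force is fixed at half the most. Time passes only in rows, so rows that repeat a pose let the fingers close. It gives the time, the measured TCP pose, the force, the opening and the grip force at its end, in the units of the state.
- readout.sense(): the state, without advancing time (a new reading comes with each control period).
- optics.read_camera(name): name is "scene" or "top" or "wrist"; returns a dict with "color" (400x640x3 uint8, red, green, blue), "z_map" (400x640 float32, m along the optical axis (not along the pixel's ray), 0 where there is no reading), "intrinsics" (3x3 intrinsics, pixels), "D" ([k1, k2, p1, p2, k3] as OpenCV has them; the pictures are not rectified), "cam_to_world" (4x4, takes a point from camera to world coordinates). Camera axes: x right, y up, looking along -z (the intrinsics and any distortion apply to the point x, -y, -z); pixel columns grow to the right and rows downward; lengths in m; the calibration is good to about 2 mm. A picture is of the moment at which its call begins.
- order.finish_job(): hands the job in; it is judged then, once.
Trained networks look in a picture, given as the dict that the camera call returned (one of the last four; its "shot" number tells which), for a name from the list of things; names that differ only in an ending like _2 or _b are one class to them, and where a whole thing is asked for, a point or a joint stands for the part that bears it (a point fixed in the world has none). Each returns a list of dicts, best first, with "p" (0 to 1); they miss things now and then, are a little off and sometimes report something else, mostly with a low value. They report only what shows in the picture. A call takes as long as a camera call. They do not tell look-alikes from the thing itself.
- optics.recognise(target, picture): "xyz" ([x, y, z] in m, in the coordinates of the camera as it stood for that picture, good to about 4 mm: the middle of the surface that is visible of it).
- optics.trace(target, picture): "pixels" (400x640 bool, what is visible of it).
- optics.mark_of(target, picture): "xyz" ([x, y, z] in m, in the coordinates of the camera as it stood for that picture, good to about 4 mm: a listed point, or the origin of a listed thing).
The state is a dict: "time": time; "joints": joint angles; "qd": joint speeds; "tau": joint torques, N m; "tool_pos": TCP position; "eef_rot": TCP orientation; "contact_force": force on the tool from outside, world axes, zero at the start; "moment": the same for the moment, N m; "grip_width": finger opening in m; "grip_force": force on a finger pad.
Only numpy, scipy, OpenCV 4.12 (cv2) and the standard library are available. Lean on these libraries where they do the work, as an engineer would, in place of code of your own. Each camera call takes 0.05 s, during which the arm holds its last target. There are 200 camera calls.

## Working session

There is one attempt and no reset: what is moved stays moved. The work goes in short steps, Python scripts to look and compute and a tool call to move; the robot and the scene stay as the last step left them, time stands still between calls to the robot, and variables do not carry over. Pictures are saved under pics/ and viewed, at most 10 in all, crops included, and the job is handed in when it is done.

Besides the shell and the picture viewer there is one more tool, called by a JSON object that holds its "name" and its "arguments", one argument or row to a line. step_arm: Moves the arm, as the interface text tells. Scaled input: -1 to 1 covers 100 cm each way for a shift and 45 degrees each way for a turn. Its arguments: {"type":"object","properties":{"steps":{"type":"array"}},"required":["steps"]}

```bash
mkdir -p pics; ls
cat > h.py <<'E'
import numpy as np, cv2
from scipy.spatial.transform import Rotation as R
from cell import readout, optics, order, r
def w(pic,p): 
    T=np.array(pic["cam_to_world"]); return T[:3,:3]@np.array(p)+T[:3,3]
def cloud(pic,mask):
    v,u=np.nonzero(mask&(pic["z_map"]>0)); z=pic["z_map"][v,u].astype(float)
    q=cv2.undistortPoints(np.c_[u,v].astype(float)[:,None],np.array(pic["intrinsics"],float),np.array(pic["D"],float))[:,0]
    P=np.c_[q[:,0]*z,-q[:,1]*z,-z]; T=np.array(pic["cam_to_world"]); return P@T[:3,:3].T+T[:3,3]
def px(pic,W):
    T=np.linalg.inv(np.array(pic["cam_to_world"])); p=T[:3,:3]@np.array(W)+T[:3,3]
    q,_=cv2.projectPoints(np.array([[p[0],-p[1],-p[2]]]),np.zeros(3),np.zeros(3),np.array(pic["intrinsics"],float),np.array(pic["D"],float)); return q[0,0].round(0)
E
cat > a.py <<'E'
from h import *
print(readout.sense())
for c in ["scene","top"]:
    pic=optics.read_camera(c); cv2.imwrite(f"pics/{c}0.png",pic["color"][:,:,::-1])
    for t in ["stand","stop_span","tray_center","tote","tote_grip","tote_toe","ball_1_center","loupe","plug_gauge","oil_can"]:
        for d in optics.mark_of(t,pic): 
            W=w(pic,d["xyz"]); print(c,t,round(d["p"],2),W.round(3),px(pic,W))
E
python3 a.py
```

```text
pics
{'time': 0.0, 'joints': array([ 1.26580715,  0.4118949 , -0.01271047,  1.5970404 ,  0.00556926,
        1.13431269, -0.08221556]), 'qd': array([-1.29512739e-03, -6.20695929e-04,  5.01384922e-05, -7.94224636e-05,
       -3.95516315e-04, -3.79786682e-04,  2.90065070e-04]), 'tau': array([-9.91806496e-05, -5.87947690e+01,  6.41543213e-01, -2.91077292e+01,
       -5.38889773e-02,  1.81735831e-02,  1.43377092e-04]), 'tool_pos': array([ 0.14647111, -0.60710355,  0.24381367]), 'eef_rot': array([ 9.92999536e-01,  1.18115477e-01, -1.39221855e-04, -7.98077586e-04]), 'contact_force': array([-0.31670113,  0.09078108,  0.78418892]), 'moment': array([-0.03100391,  0.03004886, -0.02905164]), 'grip_force': 0.0, 'grip_width': 0.08782112195563539}
scene stand 0.66 [0.526 0.047 0.007] [317. 244.]
scene stop_span 0.9 [0.525 0.063 0.062] [312. 225.]
scene tray_center 0.93 [ 0.529 -0.075  0.018] [353. 256.]
scene tote 0.78 [0.537 0.382 0.003] [238. 208.]
scene tote 0.77 [ 0.333  0.238 -0.001] [218. 253.]
scene tote 0.67 [0.536 0.17  0.063] [286. 211.]
scene tote_grip 0.97 [0.497 0.358 0.079] [231. 193
[... 743 characters left out ...]
tote 0.84 [0.536 0.386 0.002] [186. 209.]
top tote 0.71 [ 0.327  0.236 -0.002] [240. 285.]
top tote 0.69 [ 0.74  -0.024  0.004] [334. 137.]
top tote 0.67 [0.532 0.165 0.06 ] [264. 210.]
top tote_grip 0.78 [0.285 0.221 0.071] [241. 305.]
top tote_grip 0.75 [0.492 0.357 0.084] [189. 225.]
top tote_toe 0.74 [0.521 0.109 0.064] [285. 214.]
top tote_toe 0.65 [0.364 0.257 0.01 ] [232. 272.]
top tote_toe 0.19 [0.527 0.045 0.001] [309. 213.]
top ball_1_center 0.31 [0.523 0.108 0.066] [285. 214.]
top loupe 0.57 [ 0.408 -0.321  0.006] [442. 257.]
top plug_gauge 0.7 [ 0.74  -0.027  0.001] [336. 137.]
top plug_gauge 0.19 [0.531 0.167 0.058] [263. 210.]
top oil_can 0.71 [ 0.747  0.196 -0.001] [256. 134.]
```

View pics/scene0.png

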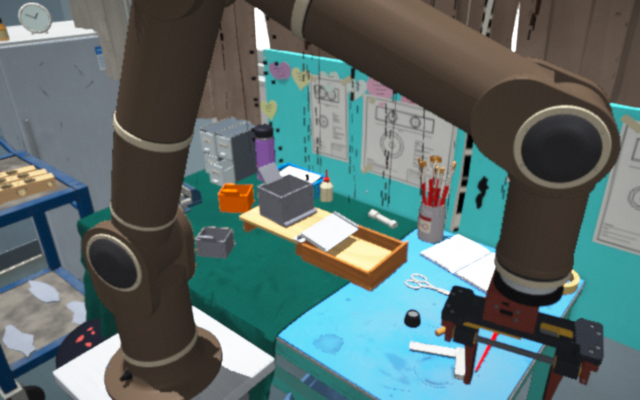

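```bash
cat > b.py <<'E'
from h import *
pic=optics.read_camera("top")
c=pic["color"][120:320,150:420,::-1]; cv2.imwrite("pics/topc.png",cv2.resize(c,(800,592),interpolation=cv2.INTER_CUBIC))
P=cloud(pic,np.ones((400,640),bool))
def sel(x0,x1,y0,y1,z0,z1):
    return P[(P[:,0]>x0)&(P[:,0]<x1)&(P[:,1]>y0)&(P[:,1]<y1)&(P[:,2]>z0)&(P[:,2]<z1)]
D=sel(.4,.66,-.2,.3,.054,.066); print("deck",len(D),cv2.minAreaRect(D[:,:2].astype(np.float32)),np.median(D[:,2]))
T=sel(.4,.66,0,.3,.14,.156); print("rim",len(T),cv2.minAreaRect(T[:,:2].astype(np.float32)),T[:,2].max())
F=sel(.4,.66,.1,.32,.158,.21); print("flap",len(F),F.mean(0),F.min(0),F.max(0))
print(cv2.minAreaRect(F[:,:2].astype(np.float32)))
S=sel(.4,.66,-.25,.3,.02,.5); print("stand all",cv2.minAreaRect(S[:,:2].astype(np.float32)))
E
python3 b.py
```

```text
deck 5077 ((0.5238001346588135, 0.03828181326389313), (0.16990111768245697, 0.4507109820842743), 0.8521550893783569) 0.06012312447375079
rim 373 ((0.5306863784790039, 0.16840538382530212), (0.10806350409984589, 0.12009459733963013), 85.45085906982422) 0.15587931283491518
flap 345 [0.53590546 0.2332744  0.17390984] [0.50614176 0.21679668 0.15806835] [0.56605525 0.24940274 0.1880871 ]
((0.5359244346618652, 0.23264029622077942), (0.03188030421733856, 0.059612520039081573), 85.7049331665039)
stand all ((0.5237653255462646, 0.038340598344802856), (0.16998212039470673, 0.4507814049720764), 0.8171126246452332)
```

View pics/topc.png

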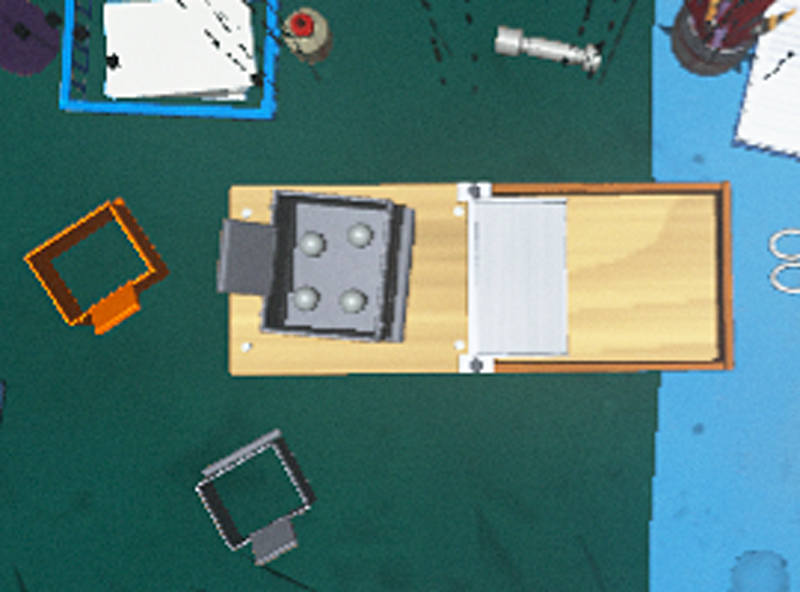

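Candidates in the scene picture: the orange tote at (237,197), excluded; the small grey tote on the bench at (215,241); and the larger grey tote on the stand deck at (286,200), which I choose. The crop confirms it: the tote at (340,265) holds four balls, with its flap at (248,257), the stop and chute at about (475-565,275), and the tray to the right of that.

```bash
cat >> h.py <<'E'
sx=np.array([.0145,-.9999,0]); sy=np.array([.9999,.0145,0]); SO=np.array([.5237,.0483,0])
def S2W(p): return SO+p[0]*sx+p[1]*sy+np.array([0,0,p[2]])
def pose(yaw,th,grip):
    """tool pose gripping tote: tote heading yaw (rad,world), tip th (rad), grip point world -> TCP,R"""
    X=np.array([np.cos(yaw),np.sin(yaw),0]);Y=np.array([-X[1],X[0],0]);Z=np.array([0,0,1.])
    a=np.radians(40)-th; zt=np.sin(a)*X-np.cos(a)*Z
    return grip-.003*zt, R.from_matrix(np.c_[Y,np.cross(zt,Y),zt])
def row(cur,tgt,g):
    (p0,R0),(p1,R1)=cur,tgt
    return [g]+list(R0.inv().apply(p1-p0).round(4))+list(((R0.inv()*R1).as_rotvec()/np.radians(45)).round(4))
def now():
    s=readout.sense(); return np.array(s["tool_pos"]),R.from_quat(s["eef_rot"])
E
cat > c.py <<'E'
from h import *
print([a for a in dir(r) if a[0]!='_'])
pic=optics.read_camera("top")
P=cloud(pic,np.ones((400,640),bool))-SO
Q=np.c_[P@sx,P@sy,P[:,2]]; m=(abs(Q[:,1])<.06)
for x in np.arange(-.05,.03,.004):
    k=m&(abs(Q[:,0]-x)<.002); print(round(x,3),Q[k,2].mean().round(4),Q[k,2].max().round(4),k.sum())
grip=np.array([.5359,.2338,.167]); yaw=np.radians(-94.5)
tx=np.array([np.cos(yaw),np.sin(yaw),0])
toe=grip+.1243*tx; print("toe in stand",(toe-SO)@sx,(toe-SO)@sy)
c=now(); p,Rg=pose(yaw,0,grip); zt=Rg.as_matrix()[:,2]
print(c[0], p)
via=(np.array([.5,-.25,.36]),c[1]); pre=(p-.11*zt+[0,0,.05],Rg); g=(p,Rg)
print(row(c,via,1)); print(row(c,pre,1)); print(row(pre,g,1))
E
python3 c.py
```

```text
['IKError', 'nose_length']
-0.05 0.0628 0.0767 60
-0.046 0.0593 0.0638 89
-0.042 0.0589 0.0655 45
-0.038 0.0597 0.0651 90
-0.034 0.0584 0.0629 48
-0.03 0.0591 0.0653 88
-0.026 0.0588 0.0629 49
-0.022 0.0588 0.0645 86
-0.018 0.059 0.0635 50
-0.014 0.0592 0.0634 87
-0.01 0.0589 0.0647 53
-0.006 0.0596 0.0666 84
-0.002 0.059 0.0678 45
0.002 0.0704 0.0778 91
0.006 0.0695 0.0749 52
0.01 0.0689 0.0731 85
0.014 0.0679 0.0724 56
0.018 0.0674 0.0733 82
0.022 0.0666 0.0726 60
0.026 0.0659 0.0699 78
toe in stand -0.06154152785061559 0.0033402456911348446
[ 0.14659633 -0.60754906  0.24463359] [0.5360513  0.23572242 0.16929813]
[1, np.float64(0.4274), np.float64(-0.2647), np.float64(-0.1154), np.float64(0.0), np.float64(0.0), np.float64(0.0)]
[1, np.float64(0.5984), np.float64(-0.7956), np.float64(-0.0589), np.float64(-0.8814), np.float64(-0.1401), np.float64(0.385)]
[1, np.float64(0.0), np.float64(-0.0321), np.float64(0.1483), np.float64(0.0), np.float64(0.0), np.float64(0.0)]
```

{"name": "step_arm", "arguments": {
  "steps": [
    [1,0,0,-0.115,0,0,0],
    [1,0.1,-0.06,-0.115,0,0,0],
    [1,0.43,-0.265,-0.115,0,0,0],
    [1,0.43,-0.265,-0.115,0,0,0],
    [1,0.43,-0.265,-0.115,0,0,0],
    [1,0.43,-0.265,-0.115,0,0,0],
    [1,0.43,-0.265,-0.115,0,0,0],
    [1,0.43,-0.265,-0.115,0,0,0]
  ]
}}

```text
time: 2.0
tool_pos: [0.3891, -0.363, 0.3458]
eef_rot: [0.993, 0.118, 0.0, 0.0]
contact_force: [0.9, -0.1, -0.6]
grip_width: 0.0876
grip_force: 0.0
```

```bash
cat > d.py <<'E'
from h import *
grip=np.array([.5359,.2338,.167]); yaw=np.radians(-94.5)
c=now(); p,Rg=pose(yaw,0,grip); zt=Rg.as_matrix()[:,2]
mid=(np.array([.52,0.1,.36]),R.from_quat(c[1].as_quat())); pre=(p-.11*zt+[0,0,.05],Rg)
for t in [mid,pre,(p,Rg)]: print([float(v) for v in row(c,t,1)])
print(readout.sense()["joints"],c[0],pre[0])
E
python3 d.py
```

```text
[1.0, 0.2358, -0.4194, -0.0144, 0.0, 0.0, 0.0]
[1.0, 0.3051, -0.6148, 0.0419, -0.8805, -0.1406, 0.3846]
[1.0, 0.2831, -0.5477, 0.1762, -0.8805, -0.1406, 0.3846]
[ 0.83010234  0.18996861 -0.20159525  1.66318485  0.03958134  1.2916384
 -0.71302378] [ 0.38911845 -0.36297066  0.34584207] [0.54159888 0.30621109 0.30356302]
```

{"name": "step_arm", "arguments": {
  "steps": [
    [1,0.03,-0.05,-0.01,0,0,0],
    [1,0.06,-0.1,-0.015,0,0,0],
    [1,0.24,-0.42,-0.015,-0.3,-0.05,0.13],
    [1,0.24,-0.42,-0.015,-0.6,-0.1,0.26],
    [1,0.24,-0.42,-0.015,-0.88,-0.14,0.385],
    [1,0.24,-0.42,-0.015,-0.88,-0.14,0.385],
    [1,0.24,-0.42,-0.015,-0.88,-0.14,0.385],
    [1,0.24,-0.42,-0.015,-0.88,-0.14,0.385]
  ]
}}

```text
time: 2.8
tool_pos: [0.4793, -0.0525, 0.3587]
eef_rot: [0.952, -0.021, -0.016, 0.304]
contact_force: [1.2, -0.8, -0.1]
grip_width: 0.0877
grip_force: 0.0
```

```bash
python3 d.py
```

```text
[1.0, 0.0331, -0.1246, -0.091, 0.0, 0.0, 0.0]
[1.0, 0.0454, -0.3258, -0.1654, -0.1005, -0.0046, 0.0428]
[1.0, 0.0457, -0.3462, -0.015, -0.1005, -0.0046, 0.0428]
[ 0.11717735  0.23032262 -0.58274791  1.76122045  0.64311729  1.56301458
 -2.2206351 ] [ 0.4792587  -0.05245273  0.35871675] [0.54159888 0.30621109 0.30356302]
```

{"name": "step_arm", "arguments": {
  "steps": [
    [1,0.02,-0.12,-0.06,-0.03,0,0.01],
    [1,0.03,-0.2,-0.1,-0.06,0,0.02],
    [1,0.045,-0.326,-0.165,-0.1,-0.005,0.043],
    [1,0.045,-0.326,-0.165,-0.1,-0.005,0.043],
    [1,0.045,-0.326,-0.165,-0.1,-0.005,0.043],
    [1,0.045,-0.326,-0.165,-0.1,-0.005,0.043],
    [1,0.045,-0.326,-0.165,-0.1,-0.005,0.043],
    [1,0.045,-0.326,-0.165,-0.1,-0.005,0.043]
  ]
}}

```text
time: 3.6
tool_pos: [0.5377, 0.3122, 0.3011]
eef_rot: [0.94, -0.031, -0.016, 0.339]
contact_force: [-1.0, -0.9, 0.4]
grip_width: 0.0881
grip_force: 0.0
```

```bash
python3 d.py
```

```text
[1.0, -0.0037, 0.2015, 0.0905, 0.0, 0.0, 0.0]
[1.0, 0.0042, 0.006, 0.0017, -0.0079, -0.0, 0.0166]
[1.0, 0.0046, -0.0252, 0.1502, -0.0079, -0.0, 0.0166]
[-0.72483574  0.68211556 -0.17740873  1.20272393  0.49721396  1.84806624
 -2.54001225] [0.53774336 0.31216586 0.30106598] [0.54159888 0.30621109 0.30356302]
```

```bash
cat > kin.py <<'E'
from h import *
import itertools
from scipy.optimize import least_squares
D=[([1.26580715,.4118949,-.01271047,1.5970404,.00556926,1.13431269,-.08221556],[.14647,-.60710,.24381],[.992999536,.118115477,-.000139,-.000798]),
([.83010234,.18996861,-.20159525,1.66318485,.03958134,1.2916384,-.71302378],[.38911845,-.36297,.34584],[.993,.118,0,0]),
([.11717735,.23032262,-.58274791,1.76122045,.64311729,1.56301458,-2.2206351],[.4792587,-.05245,.358717],[.952,-.021,-.016,.304]),
([-.72483574,.68211556,-.17740873,1.20272393,.49721396,1.84806624,-2.54001225],[.537743,.312166,.301066],[.94,-.031,-.016,.339])]
LIM=np.array([[-2.95,2.95],[-.29,1.99],[-1.47,1.44],[.14,2.54],[-1.03,4.17],[.13,1.85],[-2.86,2.86]])
def fk(q,s,L,c):
    # L: base z, upper, fore, tool, off-elbow x, off-wrist x, shoulder x
    T=R.identity(); p=np.array([0,0,L[0]])
    T=T*R.from_euler('z',s[0]*q[0]); p=p+T.apply([L[6],0,0])
    T=T*R.from_euler('y',q[1])*R.from_euler('z',s[1]*q[2]); p=p+T.apply([L[4],L[7],L[1]])
    T=T*R.from_euler('y',q[3])*R.from_euler('z',s[2]*q[4]); p=p+T.apply([L[8],L[9],L[2]])
    T=T*R.from_euler('y',q[5])*R.from_euler('z',s[3]*q[6]+c); p=p+T.apply([0,0,L[3]])+ (T*R.from_euler('z',-s[3]*q[6]-c)).apply([L[5],0,0])
    return p,T
if __name__=="__main__":
    best=[]
    for s in itertools.product([1,-1],repeat=4):
      for c in np.arange(8)*np.pi/4:
        e=sum((fk(q,s,np.zeros(10),c)[1].inv()*R.from_quat(o)).magnitude() for q,p,o in D); best.append((e,s,c))
    best.sort(key=lambda b:b[0]); print(best[:3])
    _,s,c=best[0]
    f=lambda L: np.r_[np.concatenate([(fk(q,s,L,c)[0]-p)*1000 for q,p,o in D]),L[4:]*30]
    so=least_squares(f,[.3,.4,.4,.2]+[0]*6); print(so.x.round(4),np.abs(so.fun[:12]).max())
    np.save("kin.npy",np.r_[s,c,so.x])
E
python3 kin.py
```

```text
[(0.002323728556554737, (-1, -1, -1, -1), np.float64(1.5707963267948966)), (1.9484164730446079, (-1, 1, -1, -1), np.float64(1.5707963267948966)), (2.368000185893312, (-1, 1, -1, -1), np.float64(0.7853981633974483))]
[ 0.2546  0.5647  0.4571  0.3582 -0.0057  0.0077 -0.0125 -0.0517 -0.0234
  0.0035] 2.8544860110703008
```

```bash
cat > path.py <<'E'
from kin import *
K=np.load("kin.npy"); s,c,L=K[:4],K[4],K[5:]
def ik(tp,tR,q0,reg=.03):
    f=lambda q: np.r_[(fk(q,s,L,c)[0]-tp)*10,(fk(q,s,L,c)[1].inv()*tR).as_rotvec()*3,reg*(q-q0)]
    so=least_squares(f,np.clip(q0,LIM[:,0]+.02,LIM[:,1]-.02),bounds=(LIM[:,0]+.01,LIM[:,1]-.01)); return so.x,np.abs(so.fun[:6]).max()
ys=np.radians(-89.17); toe=S2W([-.007,.003,.067])
def tgt(th):
    X=sx; return toe+X*(-.1243*np.cos(th)+.1*np.sin(th))+np.array([0,0,.1243*np.sin(th)+.1*np.cos(th)])
if __name__=="__main__":
  for flip in (0,1):
    F=R.from_euler('z',np.pi*flip)
    for seed in range(4):
        q=np.array(D[3][0]); rng=np.random.default_rng(seed)
        if flip: q[6]+=np.pi
        if seed: q=q+rng.normal(0,.5,7)
        out=[]
        p,Rg=pose(np.radians(-94.5),0,np.array([.5359,.2338,.167]))
        zt=Rg.as_matrix()[:,2]
        for d in (.14,.0):
            q,e=ik(p-zt*d,Rg*F,q); out.append((d,q.round(2).tolist(),round(e,3)))
        for th in (0,20,40,60,80,102):
            p,Rg=pose(ys,np.radians(th),tgt(np.radians(th))); q,e=ik(p,Rg*F,q); out.append((th,q.round(2).tolist(),round(e,3)))
        print(flip,seed,*out,sep="\n")
E
python3 path.py
```

```text
0
0
(0.14, [-0.74, 0.72, -0.17, 1.19, 0.5, 1.83, -2.57], np.float64(0.0))
(0.0, [-0.65, 0.7, -0.17, 1.49, 0.53, 1.55, -2.63], np.float64(0.0))
(0, [-0.61, 0.61, -0.17, 1.65, 0.59, 1.45, -2.58], np.float64(0.0))
(20, [-0.38, 0.4, -0.2, 1.76, 0.4, 1.21, -2.31], np.float64(0.0))
(40, [-0.09, 0.27, -0.2, 1.84, 0.06, 1.04, -1.87], np.float64(0.0))
(60, [0.25, 0.3, -0.22, 1.86, -0.33, 1.04, -1.34], np.float64(0.0))
(80, [0.54, 0.46, -0.26, 1.82, -0.6, 1.18, -0.95], np.float64(0.0))
(102, [0.75, 0.74, -0.33, 1.74, -0.72, 1.37, -0.71], np.float64(0.0))
0
1
(0.14, [-0.72, 0.73, -0.2, 1.19, 0.51, 1.84, -2.58], np.float64(0.0))
(0.0, [-0.63, 0.7, -0.19, 1.49, 0.54, 1.56, -2.64], np.float64(0.0))
(0, [-0.59, 0.62, -0.2, 1.65, 0.6, 1.46, -2.59], np.float64(0.0))
(20, [-0.36, 0.4, -0.23, 1.76, 0.41, 1.22, -2.32], np.float64(0.0))
(40, [-0.06, 0.27, -0.23, 1.84, 0.07, 1.04, -1.88], np.float64(0.0))
(60, [0.27, 0.3, -0.25, 1.86, -0.32, 1.04, -1.35], np.float64(0.0))
(80, [0.56, 0.46, -0.3, 1.82, -0.58, 1.17, -0.96], np.float64(0.0))
(102, [0.77, 0.74, -0.36, 1.74, -0.71, 1.36, -0.72], np.float64(0.0
[... 2577 characters left out ...]
.79], np.float64(0.0))
(80, [0.56, 0.46, -0.3, 1.82, -0.58, 1.17, 2.18], np.float64(0.0))
(102, [0.77, 0.74, -0.36, 1.74, -0.7, 1.36, 2.42], np.float64(0.0))
1
3
(0.14, [-0.72, 0.73, -0.2, 1.19, 0.51, 1.84, 0.56], np.float64(0.001))
(0.0, [-0.63, 0.7, -0.2, 1.49, 0.54, 1.56, 0.5], np.float64(0.0))
(0, [-0.59, 0.62, -0.2, 1.65, 0.6, 1.46, 0.55], np.float64(0.0))
(20, [-0.36, 0.4, -0.23, 1.76, 0.41, 1.22, 0.82], np.float64(0.0))
(40, [-0.06, 0.27, -0.23, 1.84, 0.07, 1.04, 1.26], np.float64(0.0))
(60, [0.27, 0.3, -0.25, 1.86, -0.32, 1.04, 1.79], np.float64(0.0))
(80, [0.57, 0.46, -0.3, 1.82, -0.58, 1.17, 2.18], np.float64(0.0))
(102, [0.78, 0.74, -0.36, 1.74, -0.7, 1.36, 2.42], np.float64(0.0))
```

{"name": "step_arm", "arguments": {
  "steps": [
    [1,0.004,-0.01,0.03,-0.004,0,0.01],
    [1,0.004,-0.025,0.06,-0.008,0,0.017],
    [1,0.004,-0.025,0.08,-0.008,0,0.017],
    [1,0.004,-0.025,0.08,-0.008,0,0.017],
    [1,0.004,-0.025,0.08,-0.008,0,0.017]
  ]
}}

```text
time: 4.1
tool_pos: [0.5406, 0.2743, 0.2262]
eef_rot: [0.939, -0.041, -0.014, 0.342]
contact_force: [-0.1, -0.9, -0.1]
grip_width: 0.0873
grip_force: 0.0
```

```bash
cat > e.py <<'E'
from h import *
pic=optics.read_camera("wrist"); cv2.imwrite("pics/w1.png",pic["color"][:,:,::-1])
for t in ["tote_grip","tote_toe","tote"]:
    for d in optics.mark_of(t,pic): W=w(pic,d["xyz"]); print(t,round(d["p"],2),W.round(4),px(pic,W))
P=cloud(pic,np.ones((400,640),bool))
F=P[(P[:,2]>.158)&(P[:,2]<.2)&(P[:,1]>.19)&(P[:,1]<.26)&(P[:,0]>.45)&(P[:,0]<.62)]
print(len(F),F.mean(0),F.min(0),F.max(0),cv2.minAreaRect(F[:,:2].astype(np.float32)))
E
python3 e.py; python3 d.py
```

```text
tote_grip 0.88 [0.492  0.361  0.0775] [110. 296.]
tote_grip 0.76 [0.2898 0.2198 0.072 ] [286. 377.]
tote_grip 0.72 [0.5325 0.2335 0.1659] [309. 228.]
tote_grip 0.19 [0.5236 0.1112 0.067 ] [338. 178.]
tote_toe 0.77 [0.5221 0.1089 0.0684] [340. 179.]
tote_toe 0.72 [0.3602 0.2595 0.0053] [224. 322.]
tote 0.62 [ 3.232e-01  2.395e-01 -2.000e-04] [241. 334.]
tote 0.58 [0.5273 0.1697 0.062 ] [296. 186.]
1397 [0.54232449 0.24379794 0.18182557] [0.50802262 0.21754241 0.15833082] [0.56694372 0.25083611 0.18694171] ((0.5407555103302002, 0.2428497076034546), (0.027092982083559036, 0.06330537796020508), 63.964359283447266)
[1.0, -0.0052, 0.2206, 0.011, 0.0, 0.0, 0.0]
[1.0, -0.0015, 0.0254, -0.0789, -0.0012, 0.0021, -0.0094]
[1.0, -0.0015, -0.0066, 0.0695, -0.0012, 0.0021, -0.0094]
[-0.67982137  0.70071825 -0.17926964  1.3505404   0.51089647  1.69271777
 -2.60321351] [0.5406895  0.27502086 0.22680634] [0.54159888 0.30621109 0.30356302]
```

View pics/w1.png

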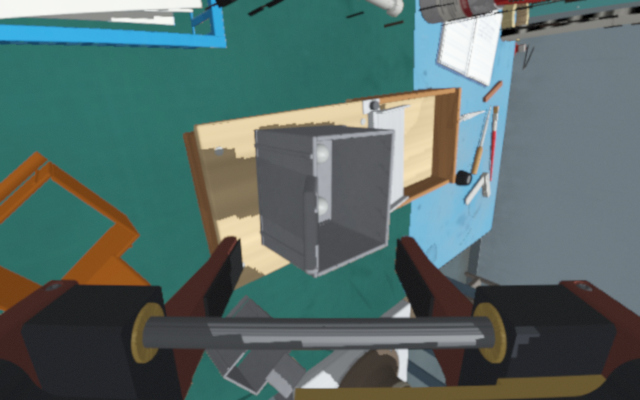

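The wrist view shows the flap edge-on at about (310,235), running from (305,180) to (318,270), between the open fingers at (220,310) and (420,310). The approach is aligned.

{"name": "step_arm", "arguments": {
  "steps": [
    [1,-0.002,-0.006,0.02,0,0,-0.009],
    [1,-0.002,-0.006,0.045,0,0,-0.009],
    [1,-0.002,-0.006,0.07,0,0,-0.009],
    [1,-0.002,-0.006,0.07,0,0,-0.009],
    [1,-0.002,-0.006,0.07,0,0,-0.009]
  ]
}}

```text
time: 4.8
tool_pos: [0.5353, 0.2346, 0.1691]
eef_rot: [0.939, -0.037, -0.015, 0.342]
contact_force: [0.3, -0.5, 0.4]
grip_width: 0.0879
grip_force: 0.0
```

{"name": "step_arm", "arguments": {
  "steps": [
    [-1,0,0,0,0,0,0],
    [-1,0,0,0,0,0,0],
    [-1,0,0,0,0,0,0],
    [-1,0,0,0,0,0,0],
    [-1,0,0,0,0,0,0],
    [-1,0,0,0,0,0,0]
  ]
}}

```text
time: 5.4
tool_pos: [0.535, 0.234, 0.1683]
eef_rot: [0.939, -0.037, -0.015, 0.342]
contact_force: [0.0, -1.0, -0.8]
grip_width: 0.0428
grip_force: 0.0
```

```bash
cat > f.py <<'E'
from h import *
pic=optics.read_camera("top"); cv2.imwrite("pics/t2.png",cv2.resize(pic["color"][150:280,200:360,::-1],(800,590)))
for t in ["tote_grip","tote_toe","tote"]:
    for d in optics.mark_of(t,pic): W=w(pic,d["xyz"]); print(t,round(d["p"],2),W.round(4),px(pic,W), (W-SO)@sx,(W-SO)@sy)
P=cloud(pic,np.ones((400,640),bool))
F=P[(P[:,2]>.14)&(P[:,2]<.155)&(P[:,1]>0)&(P[:,1]<.2)&(P[:,0]>.42)&(P[:,0]<.65)]
print(len(F),cv2.minAreaRect(F[:,:2].astype(np.float32)))
c=now(); print(c[0],c[1].as_matrix().round(3),readout.sense()["contact_force"])
E
python3 f.py
```

```text
tote_grip 0.91 [0.288  0.2162 0.072 ] [243. 304.] -0.17129915290683778 -0.23326310353709978
tote_grip 0.7 [0.5363 0.2332 0.1629] [231. 207.] -0.1846752997945198 0.01523824676063709
tote_grip 0.52 [0.4918 0.3601 0.0808] [188. 225.] -0.31222006411503345 -0.027351218970253596
tote_toe 0.91 [0.5225 0.1104 0.0654] [284. 214.] -0.062084818301412215 -0.0002774292225596798
tote 0.55 [0.5388 0.3862 0.0026] [186. 208.] -0.337634612302144 0.020043968788986555
203 ((0.5298704504966736, 0.1596563160419464), (0.09023497253656387, 0.12010657787322998), 85.4715347290039)
[0.53504258 0.2338814  0.16822326] [[ 0.997 -0.06  -0.053]
 [-0.08  -0.763 -0.641]
 [-0.002  0.644 -0.765]] [-0.25937644 -0.25485952  0.17708124]
```

Fingers still closing; continue.

{"name": "step_arm", "arguments": {
  "steps": [
    [-1,0,0,0,0,0,0],
    [-1,0,0,0,0,0,0],
    [-1,0,0,0,0,0,0],
    [-1,0,0,0,0,0,0],
    [-1,0,0,0,0,0,0],
    [-1,0,0,0,0,0,0],
    [-1,0,0,0,0,0,0]
  ]
}}

```text
time: 6.3
tool_pos: [0.5351, 0.2336, 0.1686]
eef_rot: [0.939, -0.037, -0.015, 0.343]
contact_force: [-1.7, -1.2, 6.3]
grip_width: 0.01
grip_force: 30.0
```

```bash
cat > g.py <<'E'
from h import *
ys=np.radians(-89.17)
c=now(); print(c[0],readout.sense()["contact_force"].round(2))
# grip: tote heading from tool X axis
X=c[1].as_matrix()[:,0]; yaw=np.arctan2(X[1],X[0])-np.pi/2; print("yaw",np.degrees(yaw))
gr=c[0]+.003*c[1].as_matrix()[:,2]; tx=np.array([np.cos(yaw),np.sin(yaw),0]); toe=gr+.1243*tx
print("toe est",(toe-SO)@sx,(toe-SO)@sy,toe[2]-.1)
# end: toe at stand x=-.012 , y .0 , z same; square
for f in (.25,.5,.75,1.):
    y=yaw+f*(ys-yaw); tt=toe+f*((-.012-(toe-SO)@sx)*sx+(0-(toe-SO)@sy)*sy)
    g=tt-.1243*np.array([np.cos(y),np.sin(y),0]); g[2]=gr[2]
    a=pose(y,0,g); R0=pose(yaw,0,gr)[1]; t=(a[0],c[1]*R0.inv()*a[1])
    t=(a[0],R.from_rotvec([0,0,y-yaw])*c[1]); t=(g-.003*t[1].as_matrix()[:,2],t[1])
    print(f,[float(v) for v in row(c,t,-1)])
E
python3 g.py
```

```text
[0.53509858 0.2335559  0.1685715 ] [-1.72 -1.23  6.26]
yaw -94.61993287247392
toe est -0.05941031033508665 0.0020878704364485716 0.0662767707551585
0.25 [-1.0, -0.0024, 0.0091, 0.0077, -0.0001, 0.0195, -0.0232]
0.5 [-1.0, -0.0048, 0.0182, 0.0154, -0.0001, 0.039, -0.0463]
0.75 [-1.0, -0.0072, 0.0274, 0.0231, -0.0002, 0.0585, -0.0695]
1.0 [-1.0, -0.0096, 0.0367, 0.0309, -0.0003, 0.078, -0.0926]
```

{"name": "step_arm", "arguments": {
  "steps": [
    [-1,-0.0006,0.0023,0.0019,0,0.005,-0.006],
    [-1,-0.0012,0.0046,0.0039,0,0.01,-0.012],
    [-1,-0.0018,0.0069,0.0058,0,0.015,-0.018],
    [-1,-0.0024,0.0092,0.0077,0,0.02,-0.024],
    [-1,-0.003,0.0115,0.0097,0,0.025,-0.029],
    [-1,-0.0036,0.0138,0.0116,0,0.03,-0.035],
    [-1,-0.0042,0.016,0.0135,0,0.034,-0.041],
    [-1,-0.0048,0.0183,0.0154,0,0.039,-0.046]
  ]
}}

```text
time: 7.1
tool_pos: [0.5288, 0.2143, 0.1691]
eef_rot: [0.94, -0.014, -0.005, 0.339]
contact_force: [-0.0, 9.6, 9.5]
grip_width: 0.0102
grip_force: 30.0
```

```bash
python3 g.py
```

```text
[0.52879945 0.21427118 0.16906272] [-0.02  9.56  9.45]
yaw -91.64280537421267
toe est -0.039781445629482624 0.0020584893982125052 0.06675438747361953
0.25 [-1.0, -0.0016, 0.0054, 0.0045, 0.0, 0.0088, -0.0106]
0.5 [-1.0, -0.0032, 0.0107, 0.0089, 0.0, 0.0175, -0.0211]
0.75 [-1.0, -0.0047, 0.0161, 0.0134, 0.0, 0.0263, -0.0317]
1.0 [-1.0, -0.0063, 0.0215, 0.0179, 0.0, 0.0351, -0.0423]
```

{"name": "step_arm", "arguments": {
  "steps": [
    [-1,-0.0008,0.0028,0.0021,0,0.0045,-0.0055],
    [-1,-0.0016,0.0055,0.0042,0,0.009,-0.0105],
    [-1,-0.0024,0.0082,0.0064,0,0.0135,-0.016],
    [-1,-0.0032,0.0109,0.0086,0,0.0175,-0.021],
    [-1,-0.004,0.0136,0.0108,0,0.022,-0.0265],
    [-1,-0.0047,0.0163,0.013,0,0.0265,-0.032],
    [-1,-0.0055,0.019,0.0152,0,0.0305,-0.037],
    [-1,-0.0063,0.0217,0.0174,0,0.035,-0.042]
  ]
}}

```text
time: 7.9
tool_pos: [0.5216, 0.186, 0.169]
eef_rot: [0.94, 0.007, 0.002, 0.34]
contact_force: [0.5, 6.0, 4.9]
grip_width: 0.0101
grip_force: 30.0
```

```bash
python3 g.py; python3 f.py
```

```text
[0.52162957 0.18597127 0.16903524] [0.48 6.05 4.86]
yaw -89.20797281111705
toe est -0.011468791364624158 -0.00016040290795525192 0.06672854235153367
0.25 [-1.0, 0.0, -0.0001, -0.0001, -0.0, 0.0001, -0.0002]
0.5 [-1.0, 0.0, -0.0002, -0.0002, -0.0, 0.0003, -0.0003]
0.75 [-1.0, 0.0001, -0.0003, -0.0003, -0.0, 0.0004, -0.0005]
1.0 [-1.0, 0.0001, -0.0004, -0.0003, -0.0, 0.0005, -0.0006]
tote_grip 0.79 [0.2867 0.2189 0.0724] [242. 304.] -0.17401240134103474 -0.2344601489764905
tote_grip 0.75 [0.5183 0.1797 0.1658] [253. 214.] -0.1314601339348869 -0.0035060526146584166
tote_toe 0.72 [0.3619 0.2569 0.0071] [232. 273.] -0.2109189113164242 -0.15873396383615643
tote_toe 0.64 [0.52   0.063  0.0662] [302. 215.] -0.014715154172332597 -0.0034508166846754333
tote_toe 0.51 [0.5695 0.4083 0.0038] [178. 197.] -0.3592512456583797 0.051022493385943
tote 0.77 [0.526  0.1157 0.0602] [282. 212.] -0.06732831074932999 0.0033242073214598865
tote 0.56 [0.3283 0.2384 0.0026] [239. 285.] -0.19291543324813185 -0.19262830885453025
284 ((0.5245482921600342, 0.11984749138355255), (0.11865944415330887, 0.10254354029893875), 0.3946439027786255)
[0.52150937 0.18498865 0.16887389] [[ 1.     0.01   0.007]
 [ 0.012 -0.768 -0.641]
 [-0.001  0.641 -0.768]] [-0.10657417  5.11693289  4.35395564]
```

View pics/t2.png

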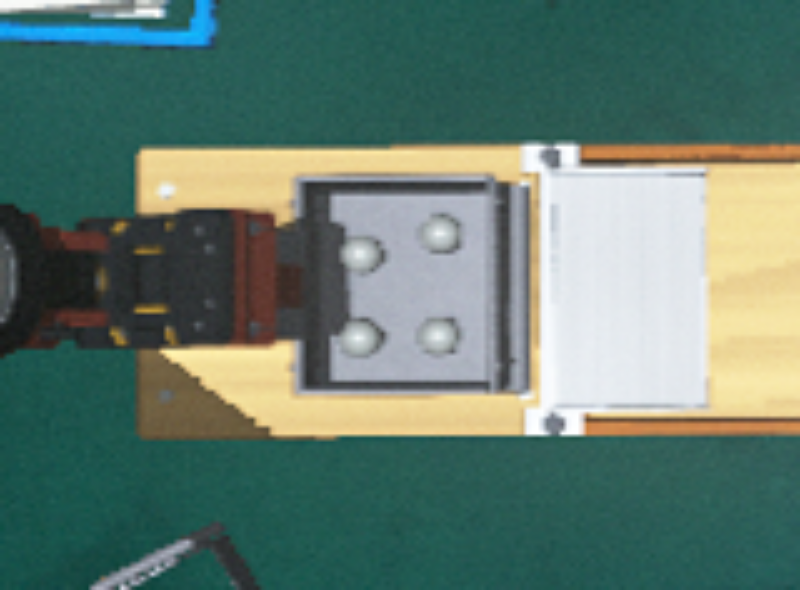

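The tote at (410,285) is now square to the stop, with its front bead at x≈525 and the stop at x≈545, so the gap is under 10 mm. I'll creep on.

{"name": "step_arm", "arguments": {
  "steps": [
    [-1,0,0.0008,0.0006,0,0,0],
    [-1,0,0.0015,0.0013,0,0,0],
    [-1,0,0.0023,0.0019,0,0,0],
    [-1,0,0.0031,0.0026,0,0,0],
    [-1,0,0.0038,0.0032,0,0,0]
  ]
}}

```text
time: 8.6
tool_pos: [0.5214, 0.1809, 0.169]
eef_rot: [0.94, 0.006, 0.002, 0.34]
contact_force: [-0.3, 10.0, 6.8]
grip_width: 0.0097
grip_force: 30.0
```

{"name": "step_arm", "arguments": {
  "steps": [
    [-1,0,0.0008,0.0006,0,0,0],
    [-1,0,0.0015,0.0013,0,0,0],
    [-1,0,0.0023,0.0019,0,0,0]
  ]
}}

```text
time: 8.9
tool_pos: [0.5213, 0.1804, 0.1694]
eef_rot: [0.941, 0.007, 0.002, 0.339]
contact_force: [-2.5, 16.1, 12.2]
grip_width: 0.0099
grip_force: 30.0
```

{"name": "step_arm", "arguments": {
  "steps": [
    [-1,0,0.0004,0.0003,0,0,0],
    [-1,0,0.0004,0.0003,0,0,0],
    [-1,0,0.0004,0.0003,0,0,0]
  ]
}}

```text
time: 9.2
tool_pos: [0.5212, 0.1803, 0.1695]
eef_rot: [0.941, 0.007, 0.002, 0.338]
contact_force: [-2.6, 15.5, 11.4]
grip_width: 0.0098
grip_force: 30.0
```

```bash
cat > t.py <<'E'
import sys
from h import *
# usage: t.py cmd_err_y..  ; tip from the present pose about the toe in steps
c=now(); s=readout.sense(); M=c[1].as_matrix(); print(c[0].round(4),s["contact_force"].round(1),s["moment"].round(2),"opening",s["grip_width"])
ang=np.degrees(np.arctan2(-M[:,2]@np.array([0,1,0])*1.0,-M[2,2])); print("lean fwd",ang.round(2),"tip",40-ang)
toe=np.array([float(sys.argv[1]) if len(sys.argv)>1 else .521, float(sys.argv[2]), float(sys.argv[3])]) if len(sys.argv)>3 else None
if toe is None:
    g=c[0]+.003*M[:,2]; toe=g+np.array([.0018,-.1243,-.1]); print("toe",toe.round(4))
axis=np.array([.9999,.0145,0])
st=float(sys.argv[4]) if len(sys.argv)>4 else 3; 
for i in range(1,9):
    Q=R.from_rotvec(axis*np.radians(st*i)); t=(toe+Q.apply(c[0]-toe),Q*c[1]); print([round(float(v),4) for v in row(c,t,-1)])
E
python3 t.py
```

```text
[0.5212 0.1803 0.1695] [-2.6 15.5 11.4] [ 1.56  0.43 -0.47] opening 0.009792527433488312
lean fwd 39.54 tip 0.45617667665418793
toe [0.5231 0.0541 0.0672]
[-1.0, -0.0, 0.0084, -0.0015, 0.0667, 0.0, 0.0]
[-1.0, -0.0, 0.0168, -0.0025, 0.1333, 0.0001, 0.0]
[-1.0, -0.0, 0.0253, -0.0031, 0.2, 0.0001, 0.0]
[-1.0, -0.0, 0.0338, -0.0032, 0.2667, 0.0002, 0.0]
[-1.0, -0.0, 0.0423, -0.0029, 0.3333, 0.0002, 0.0]
[-1.0, -0.0, 0.0508, -0.0022, 0.4, 0.0003, 0.0]
[-1.0, -0.0, 0.0592, -0.001, 0.4667, 0.0003, 0.0]
[-1.0, -0.0, 0.0676, 0.0007, 0.5333, 0.0004, 0.0001]
```

```bash
python3 t.py .5231 .0541 .0672 2
```

```text
[0.5212 0.1803 0.1695] [-2.6 15.5 11.4] [ 1.56  0.43 -0.47] opening 0.009792527433488312
lean fwd 39.54 tip 0.45617667665418793
[-1.0, -0.0, 0.0056, -0.001, 0.0444, 0.0, 0.0]
[-1.0, -0.0, 0.0112, -0.0019, 0.0889, 0.0001, 0.0]
[-1.0, -0.0, 0.0168, -0.0025, 0.1333, 0.0001, 0.0]
[-1.0, -0.0, 0.0225, -0.0029, 0.1778, 0.0001, 0.0]
[-1.0, -0.0, 0.0281, -0.0032, 0.2222, 0.0002, 0.0]
[-1.0, -0.0, 0.0338, -0.0032, 0.2667, 0.0002, 0.0]
[-1.0, -0.0, 0.0395, -0.0031, 0.3111, 0.0002, 0.0]
[-1.0, -0.0, 0.0451, -0.0027, 0.3556, 0.0002, 0.0]
```

{"name": "step_arm", "arguments": {
  "steps": [
    [-1,0,0.0056,-0.001,0.044,0,0],
    [-1,0,0.0112,-0.0019,0.089,0,0],
    [-1,0,0.0168,-0.0025,0.133,0,0],
    [-1,0,0.0225,-0.0029,0.178,0,0],
    [-1,0,0.0281,-0.0032,0.222,0,0],
    [-1,0,0.0338,-0.0032,0.267,0,0],
    [-1,0,0.0395,-0.0031,0.311,0,0],
    [-1,0,0.0451,-0.0027,0.356,0,0]
  ]
}}

```text
time: 10.0
tool_pos: [0.5219, 0.1467, 0.2003]
eef_rot: [0.979, 0.007, 0.001, 0.203]
contact_force: [-0.7, 9.8, 2.6]
grip_width: 0.0103
grip_force: 30.0
```

```bash
python3 t.py .5231 .0541 .0672 2.5; python3 t.py .5231 .0541 .0672 -14|sed -n 3p
python3 -c "
from h import *
c=now();M=c[1].as_matrix();g=c[0]+.003*M[:,2];a=np.arctan2(-M[1,2],-M[2,2]);th=np.radians(40)-a
print('toe est',(g+sx*(.1243*np.cos(th)-.1*np.sin(th))-np.array([0,0,.1243*np.sin(th)+.1*np.cos(th)])).round(4))"
```

```text
[0.5219 0.1467 0.2003] [-0.7  9.8  2.6] [ 2.94  0.32 -0.04] opening 0.010264334974626728
lean fwd 23.48 tip 16.521506106599027
[-1.0, 0.0, 0.007, -0.0012, 0.0556, -0.0, -0.0]
[-1.0, 0.0, 0.014, -0.0022, 0.1111, -0.0, -0.0]
[-1.0, 0.0, 0.021, -0.0028, 0.1667, -0.0, -0.0]
[-1.0, 0.0, 0.0281, -0.0031, 0.2222, -0.0, -0.0001]
[-1.0, 0.0, 0.0352, -0.0031, 0.2778, -0.0, -0.0001]
[-1.0, 0.0, 0.0422, -0.0028, 0.3333, -0.0001, -0.0001]
[-1.0, 0.0, 0.0493, -0.0022, 0.3889, -0.0001, -0.0001]
[-1.0, 0.0, 0.0563, -0.0013, 0.4444, -0.0001, -0.0001]
[-1.0, -0.0, -0.0375, 0.0124, -0.3111, 0.0001, 0.0001]
toe est [0.5232 0.0548 0.0663]
```

{"name": "step_arm", "arguments": {
  "steps": [
    [-1,0,0.0056,-0.001,0.044,0,0],
    [-1,0,0.0112,-0.0019,0.089,0,0],
    [-1,0,0.0168,-0.0025,0.133,0,0],
    [-1,0,0.0225,-0.0029,0.178,0,0],
    [-1,0,0.0281,-0.0032,0.222,0,0],
    [-1,0,0.0338,-0.0032,0.267,0,0],
    [-1,0,0.0395,-0.0031,0.311,0,0],
    [-1,0,0.0451,-0.0027,0.356,0,0]
  ]
}}

```text
time: 10.8
tool_pos: [0.5225, 0.1057, 0.221]
eef_rot: [0.998, 0.006, 0.0, 0.066]
contact_force: [-0.8, 8.6, -0.4]
grip_width: 0.0102
grip_force: 30.1
```

```bash
cat > u.py <<'E'
from h import *
s=readout.sense();c=now();M=c[1].as_matrix();g=c[0]+.003*M[:,2];a=np.arctan2(-M[1,2],-M[2,2]);th=np.radians(40)-a
print(s["contact_force"].round(1),s["moment"].round(2),'tip',np.degrees(th).round(1),'toe est',(g+sx*(.1243*np.cos(th)-.1*np.sin(th))-np.array([0,0,.1243*np.sin(th)+.1*np.cos(th)])).round(4),s["joints"].round(2))
E
python3 u.py; python3 t.py .5231 .0545 .0670 2|tail -8
```

```text
[-0.8  8.6 -0.4] [3.15 0.11 0.04] tip 32.4 toe est [0.5232 0.0541 0.067 ] [-0.15  0.31 -0.27  1.81  0.23  1.09 -2.08]
[-1.0, 0.0, 0.0056, -0.001, 0.0444, -0.0001, -0.0]
[-1.0, 0.0, 0.0112, -0.0017, 0.0889, -0.0001, -0.0001]
[-1.0, 0.0, 0.0168, -0.0023, 0.1333, -0.0002, -0.0001]
[-1.0, 0.0, 0.0225, -0.0027, 0.1778, -0.0003, -0.0001]
[-1.0, 0.0, 0.0281, -0.0029, 0.2222, -0.0004, -0.0001]
[-1.0, 0.0001, 0.0338, -0.0029, 0.2667, -0.0004, -0.0002]
[-1.0, 0.0001, 0.0395, -0.0027, 0.3111, -0.0005, -0.0002]
[-1.0, 0.0001, 0.0451, -0.0022, 0.3556, -0.0006, -0.0002]
```

Excellent tracking; same again.

{"name": "step_arm", "arguments": {
  "steps": [
    [-1,0,0.0056,-0.001,0.044,0,0],
    [-1,0,0.0112,-0.0018,0.089,0,0],
    [-1,0,0.0168,-0.0024,0.133,0,0],
    [-1,0,0.0225,-0.0028,0.178,0,0],
    [-1,0,0.0281,-0.003,0.222,0,0],
    [-1,0,0.0338,-0.003,0.267,0,0],
    [-1,0,0.0395,-0.0028,0.311,0,0],
    [-1,0,0.0451,-0.0023,0.356,0,0]
  ]
}}

```text
time: 11.6
tool_pos: [0.5228, 0.0608, 0.2297]
eef_rot: [0.997, 0.006, -0.001, -0.073]
contact_force: [-0.4, 8.4, -0.3]
grip_width: 0.01
grip_force: 30.1
```

```bash
python3 u.py; python3 t.py .5231 .0545 .0670 2|tail -8
```

```text
[-0.4  8.4 -0.3] [ 2.88 -0.15  0.03] tip 48.4 toe est [0.523  0.0535 0.0674] [ 0.13  0.28 -0.29  1.85 -0.08  1.01 -1.67]
[-1.0, 0.0, 0.0056, -0.0009, 0.0444, -0.0001, -0.0]
[-1.0, 0.0, 0.0112, -0.0017, 0.0889, -0.0002, -0.0001]
[-1.0, 0.0, 0.0169, -0.0023, 0.1333, -0.0004, -0.0001]
[-1.0, 0.0001, 0.0226, -0.0026, 0.1778, -0.0005, -0.0001]
[-1.0, 0.0001, 0.0283, -0.0028, 0.2222, -0.0006, -0.0002]
[-1.0, 0.0001, 0.0339, -0.0027, 0.2667, -0.0007, -0.0002]
[-1.0, 0.0001, 0.0396, -0.0025, 0.3111, -0.0009, -0.0003]
[-1.0, 0.0001, 0.0453, -0.0021, 0.3556, -0.001, -0.0003]
```

{"name": "step_arm", "arguments": {
  "steps": [
    [-1,0,0.0056,-0.001,0.044,0,0],
    [-1,0,0.0112,-0.0018,0.089,0,0],
    [-1,0,0.0168,-0.0024,0.133,0,0],
    [-1,0,0.0225,-0.0028,0.178,0,0],
    [-1,0,0.0281,-0.003,0.222,0,0],
    [-1,0,0.0338,-0.003,0.267,0,0],
    [-1,0,0.0395,-0.0028,0.311,0,0],
    [-1,0,0.0451,-0.0023,0.356,0,0]
  ]
}}

```text
time: 12.4
tool_pos: [0.5231, 0.0155, 0.2258]
eef_rot: [0.977, 0.006, -0.002, -0.211]
contact_force: [0.1, 8.9, -0.5]
grip_width: 0.0103
grip_force: 30.1
```

```bash
python3 u.py; python3 t.py .5231 .0545 .0670 2|tail -8
```

```text
[ 0.1  8.9 -0.5] [ 2.5  -0.4  -0.07] tip 64.4 toe est [0.5225 0.0532 0.0677] [ 0.39  0.34 -0.31  1.84 -0.37  1.06 -1.27]
[-1.0, 0.0, 0.0056, -0.001, 0.0444, -0.0002, -0.0001]
[-1.0, 0.0, 0.0113, -0.0017, 0.0889, -0.0003, -0.0001]
[-1.0, 0.0001, 0.017, -0.0023, 0.1333, -0.0005, -0.0002]
[-1.0, 0.0001, 0.0227, -0.0026, 0.1778, -0.0006, -0.0002]
[-1.0, 0.0001, 0.0284, -0.0028, 0.2222, -0.0008, -0.0003]
[-1.0, 0.0001, 0.0341, -0.0027, 0.2667, -0.0009, -0.0003]
[-1.0, 0.0001, 0.0398, -0.0025, 0.3111, -0.0011, -0.0004]
[-1.0, 0.0002, 0.0455, -0.0021, 0.3556, -0.0012, -0.0004]
```

{"name": "step_arm", "arguments": {
  "steps": [
    [-1,0,0.0056,-0.001,0.044,0,0],
    [-1,0,0.0112,-0.0018,0.089,0,0],
    [-1,0,0.0168,-0.0024,0.133,0,0],
    [-1,0,0.0225,-0.0028,0.178,0,0],
    [-1,0,0.0281,-0.003,0.222,0,0],
    [-1,0,0.0338,-0.003,0.267,0,0],
    [-1,0,0.0395,-0.0028,0.311,0,0],
    [-1,0,0.0451,-0.0023,0.356,0,0]
  ]
}}

```text
time: 13.2
tool_pos: [0.5233, -0.0266, 0.2096]
eef_rot: [0.938, 0.005, -0.004, -0.346]
contact_force: [1.1, 9.6, -1.5]
grip_width: 0.0101
grip_force: 30.1
```

```bash
python3 u.py; python3 t.py .5228 .054 .0670 2|tail -8
```

```text
[ 1.1  9.6 -1.5] [ 1.96 -0.41 -0.16] tip 80.5 toe est [0.5222 0.0534 0.0682] [ 0.6   0.49 -0.33  1.81 -0.56  1.18 -0.97]
[-1.0, 0.0, 0.0056, -0.001, 0.0444, -0.0002, -0.0]
[-1.0, 0.0, 0.0113, -0.0018, 0.0889, -0.0003, -0.0001]
[-1.0, 0.0001, 0.017, -0.0024, 0.1333, -0.0005, -0.0001]
[-1.0, 0.0001, 0.0227, -0.0028, 0.1778, -0.0006, -0.0002]
[-1.0, 0.0001, 0.0284, -0.003, 0.2222, -0.0008, -0.0002]
[-1.0, 0.0001, 0.0341, -0.003, 0.2667, -0.0009, -0.0003]
[-1.0, 0.0001, 0.0398, -0.0028, 0.3111, -0.0011, -0.0003]
[-1.0, 0.0002, 0.0455, -0.0024, 0.3556, -0.0013, -0.0004]
```

{"name": "step_arm", "arguments": {
  "steps": [
    [-1,0,0.0056,-0.001,0.044,0,0],
    [-1,0,0.0112,-0.0018,0.089,0,0],
    [-1,0,0.0168,-0.0024,0.133,0,0],
    [-1,0,0.0225,-0.0028,0.178,0,0],
    [-1,0,0.0281,-0.003,0.222,0,0],
    [-1,0,0.0338,-0.003,0.267,0,0],
    [-1,0,0.0395,-0.0028,0.311,0,0]
  ]
}}

```text
time: 13.9
tool_pos: [0.5236, -0.0586, 0.1865]
eef_rot: [0.889, 0.005, -0.004, -0.458]
contact_force: [2.6, 10.8, -0.8]
grip_width: 0.0104
grip_force: 30.1
```

```bash
python3 u.py; python3 t.py .5228 .0535 .0670 1|tail -8
```

```text
[ 2.6 10.8 -0.8] [ 1.58 -0.37 -0.3 ] tip 94.5 toe est [0.5219 0.0533 0.0687] [ 0.74  0.66 -0.35  1.74 -0.65  1.3  -0.8 ]
[-1.0, 0.0, 0.0028, -0.0005, 0.0222, -0.0001, -0.0]
[-1.0, 0.0, 0.0056, -0.001, 0.0444, -0.0002, -0.0]
[-1.0, 0.0, 0.0085, -0.0015, 0.0667, -0.0002, -0.0]
[-1.0, 0.0, 0.0113, -0.0019, 0.0889, -0.0003, -0.0]
[-1.0, 0.0, 0.0141, -0.0022, 0.1111, -0.0004, -0.0]
[-1.0, 0.0001, 0.017, -0.0025, 0.1333, -0.0005, -0.0]
[-1.0, 0.0001, 0.0198, -0.0027, 0.1556, -0.0005, -0.0001]
[-1.0, 0.0001, 0.0227, -0.0029, 0.1778, -0.0006, -0.0001]
```

{"name": "step_arm", "arguments": {
  "steps": [
    [-1,0,0.0028,-0.0005,0.022,0,0],
    [-1,0,0.0056,-0.001,0.044,0,0],
    [-1,0,0.0085,-0.0015,0.067,0,0],
    [-1,0,0.0113,-0.0019,0.089,0,0],
    [-1,0,0.0141,-0.0022,0.111,0,0]
  ]
}}

```text
time: 14.4
tool_pos: [0.5236, -0.0684, 0.1765]
eef_rot: [0.868, 0.005, -0.005, -0.496]
contact_force: [1.5, 10.8, -0.1]
grip_width: 0.0105
grip_force: 30.1
```

```bash
cat u.py > v.py
cat >> v.py <<'E'
pic=optics.read_camera("scene"); cv2.imwrite("pics/s3.png",cv2.resize(pic["color"][130:300,210:440,::-1],(800,591)))
E
python3 v.py
```

```text
[ 1.5 10.8 -0.1] [ 1.6  -0.34 -0.35] tip 99.5 toe est [0.5218 0.0532 0.0688] [ 0.77  0.73 -0.36  1.72 -0.67  1.35 -0.75]
```

View pics/s3.png

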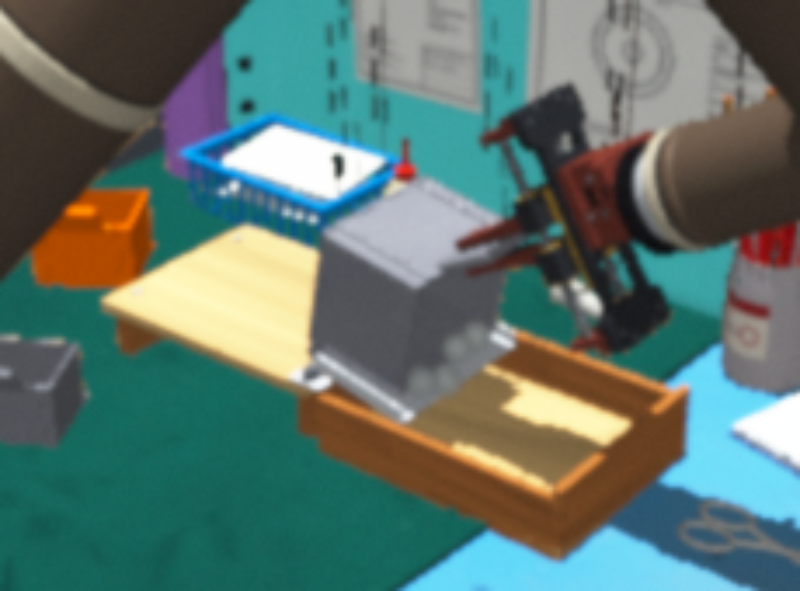

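The tote lies almost on the chute, held at (430,290). The balls, at (415-480,335-385), are sitting at its mouth and the gripper is clear. A few degrees remain.

{"name": "step_arm", "arguments": {
  "steps": [
    [-1,0,0.0028,-0.0005,0.022,0,0],
    [-1,0,0.0056,-0.001,0.044,0,0],
    [-1,0,0.0085,-0.0015,0.067,0,0]
  ]
}}

```text
time: 14.75
tool_pos: [0.5236, -0.0739, 0.1702]
eef_rot: [0.855, 0.005, -0.005, -0.519]
contact_force: [2.1, 11.8, -1.5]
grip_width: 0.0105
grip_force: 30.1
```

```bash
python3 u.py
```

```text
[ 2.1 11.8 -1.5] [ 1.46 -0.34 -0.46] tip 102.5 toe est [0.5218 0.0533 0.0691] [ 0.79  0.77 -0.37  1.7  -0.69  1.38 -0.73]
```

{"name": "step_arm", "arguments": {
  "steps": [
    [-1,0,0.0025,-0.0003,0.022,0,0],
    [-1,0,0.005,-0.0006,0.044,0,0],
    [-1,0,0.005,-0.0006,0.044,0,0]
  ]
}}

```text
time: 15.05
tool_pos: [0.5236, -0.0774, 0.1655]
eef_rot: [0.846, 0.004, -0.005, -0.534]
contact_force: [1.2, 10.3, 0.0]
grip_width: 0.011
grip_force: 30.1
```

```bash
cat > v.py <<'E'
from h import *
import runpy; runpy.run_path("u.py")
pic=optics.read_camera("top"); cv2.imwrite("pics/t4.png",cv2.resize(pic["color"][140:290,230:430,::-1],(800,600)))
P=cloud(pic,np.ones((400,640),bool))-SO; Q=np.c_[P@sx,P@sy,P[:,2]]
m=(Q[:,2]>.1)&(Q[:,2]<.2)&(abs(Q[:,1])<.058)&(Q[:,1]<-.035)&(Q[:,0]>-.02)&(Q[:,0]<.08); f=np.polyfit(Q[m,0],Q[m,2],1); print("rear wall top slope deg",np.degrees(np.arctan(f[0])),f,m.sum())
for t in ["ball_1_center","tote_toe"]:
    for d in optics.mark_of(t,pic): W=w(pic,d["xyz"]); print(t,round(d["p"],2),((W-SO)@sx).round(3),((W-SO)@sy).round(3),W[2].round(3))
E
python3 v.py
```

```text
[ 1.2 10.3  0. ] [ 1.6  -0.29 -0.33] tip 104.5 toe est [0.5217 0.0532 0.0689] [ 0.8   0.8  -0.37  1.69 -0.69  1.39 -0.72]
rear wall top slope deg 16.44239113101131 [0.29512013 0.15082974] 333
ball_1_center 0.38 0.2 -0.046 0.028
tote_toe 0.95 -0.211 -0.16 0.005
tote_toe 0.79 -0.359 0.051 0.006
tote_toe 0.6 -0.008 -0.005 0.073
tote_toe 0.32 0.199 -0.046 0.03
```

View pics/t4.png

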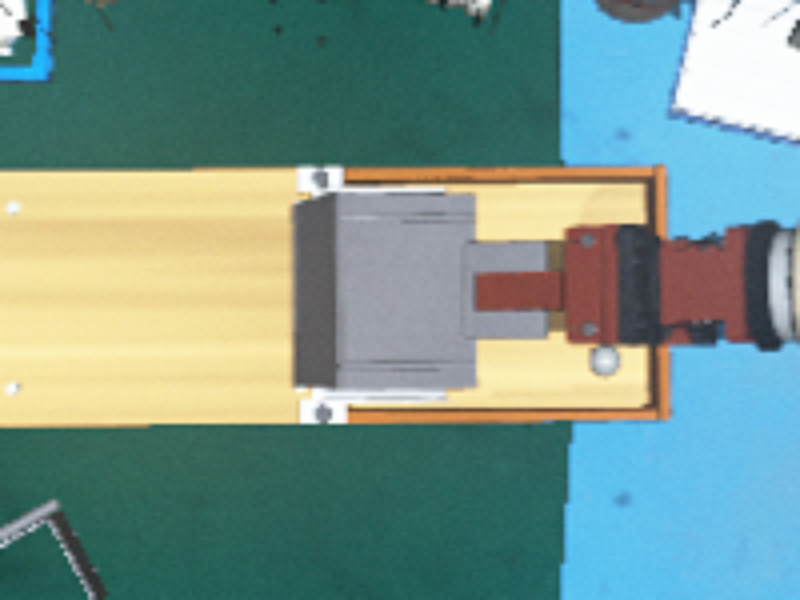

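One ball is visible in the tray at (603,360), and the tote lies on the chute square to the stop. Releasing now.

{"name": "step_arm", "arguments": {
  "steps": [
    [-0.5,0,0,0,0,0,0],
    [-0.2,0,0,0,0,0,0],
    [-0.2,0,0,0,0,0,0],
    [-0.2,0,0,0,0,0,0],
    [-0.2,0,0,0,0,0,0],
    [-0.2,0,0,0,0,0,0],
    [-0.2,0,0,0,0,0,0]
  ]
}}

```text
time: 15.9
tool_pos: [0.5238, -0.0806, 0.1651]
eef_rot: [0.848, 0.004, -0.004, -0.53]
contact_force: [0.3, 0.4, 0.0]
grip_width: 0.0354
grip_force: 0.0
```

{"name": "step_arm", "arguments": {
  "steps": [
    [-0.2,0,0,-0.02,0,0,0],
    [-0.2,0,0,-0.04,0,0,0],
    [-0.2,0,0,-0.06,0,0,0],
    [-0.2,0,0,-0.09,0,0,0],
    [-0.2,0,-0.02,-0.12,0,0,0],
    [-0.2,0,-0.08,-0.14,0,0,0],
    [-0.2,0,-0.14,-0.16,0,0,0],
    [-0.2,0,-0.14,-0.16,0,0,0]
  ]
}}

```text
time: 16.7
tool_pos: [0.5255, -0.1626, 0.3652]
eef_rot: [0.848, 0.005, -0.002, -0.529]
contact_force: [0.1, -0.1, 0.1]
grip_width: 0.0351
grip_force: 0.0
```

```bash
cat > x.py <<'E'
from h import *
s=readout.sense(); print(s["tool_pos"],s["contact_force"].round(1),s["time"])
for n in ("top","scene"):
    pic=optics.read_camera(n)
    for t in ["ball_1_center","tote_toe","tote_grip","loupe","plug_gauge","oil_can"]:
        for d in optics.mark_of(t,pic): W=w(pic,d["xyz"]); print(n,t,round(d["p"],2),"stand",((W-SO)@sx).round(3),((W-SO)@sy).round(3),"world",W.round(3))
    if n=="top": cv2.imwrite("pics/t5.png",cv2.resize(pic["color"][140:290,230:430,::-1],(800,600)))
    else: cv2.imwrite("pics/s5.png",cv2.resize(pic["color"][130:300,210:440,::-1],(800,591)))
E
python3 x.py
```

```text
[ 0.52551546 -0.16255811  0.36519191] [ 0.1 -0.1  0.1] 16.7
top ball_1_center 0.63 stand 0.197 -0.045 world [ 0.481 -0.149  0.028]
top tote_toe 0.95 stand -0.359 0.05 world [0.568 0.408 0.006]
top tote_toe 0.91 stand -0.212 -0.16 world [0.361 0.257 0.005]
top tote_toe 0.76 stand -0.009 -0.004 world [0.519 0.057 0.066]
top tote_grip 0.77 stand 0.12 -0.001 world [ 0.524 -0.072  0.162]
top tote_grip 0.68 stand -0.313 -0.03 world [0.489 0.361 0.082]
top loupe 0.64 stand 0.367 -0.122 world [ 0.407 -0.32   0.005]
top plug_gauge 0.65 stand 0.077 0.215 world [ 0.74  -0.025  0.002]
top oil_can 0.69 stand -0.145 0.222 world [ 0.744  0.196 -0.003]
scene ball_1_center 0.4 stand 0.202 -0.047 world [ 0.48  -0.154  0.024]
scene tote_toe 0.92 stand -0.361 0.053 world [0.571 0.41  0.013]
scene tote_toe 0.71 stand -0.212 -0.156 world [0.364 0.258 0.003]
scene tote_grip 0.96 stand 0.117 0.0 world [ 0.526 -0.069  0.165]
scene tote_grip 0.89 stand -0.17 -0.232 world [0.289 0.215 0.072]
scene tote_grip 0.64 stand -0.307 -0.023 world [0.496 0.355 0.079]
scene loupe 0.82 stand 0.364 -0.119 world [ 0.41  -0.317  0.006]
scene plug_gauge 0.59 stand 0.075 0.216 world [ 0.74  -0.024  0.006]
scene oil_can 0.24 stand 0.367 -0.116 world [ 0.413 -0.32   0.006]
```

View pics/t5.png

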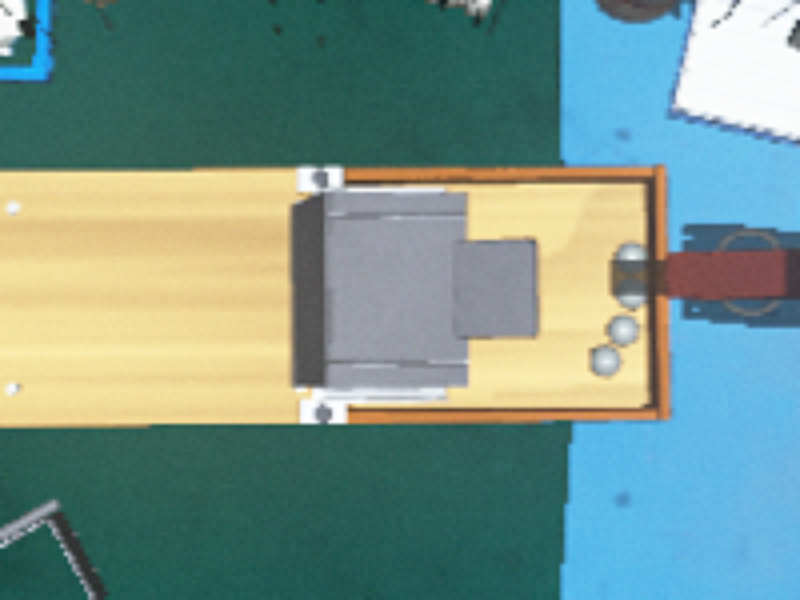

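View pics/s5.png

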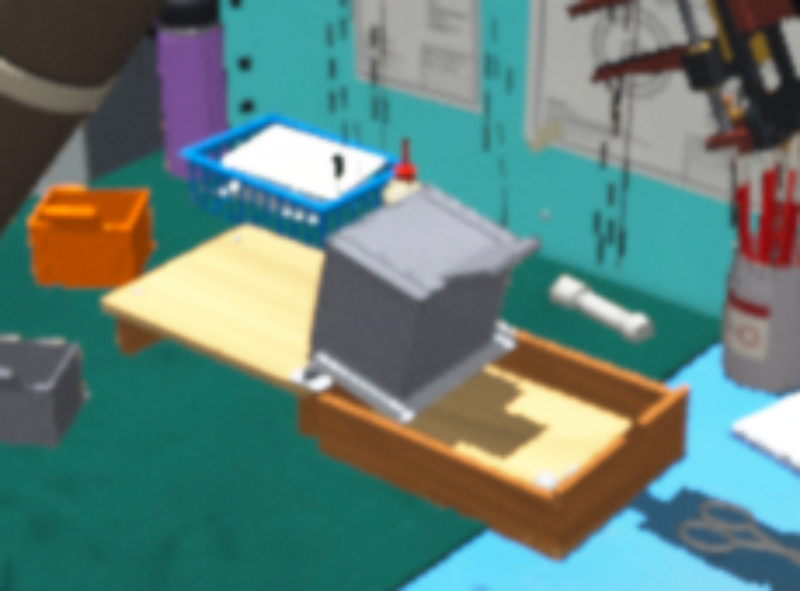

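All four balls are in the tray at (632,255), (632,293), (623,330) and (604,360). The tote rests on the chute, the bystanders haven't moved, and the arm is clear.

```bash
python3 -c "
from cell import order; print(order.finish_job())"
```

```text
the job is handed in; nothing more can be done
None
```

I handed the job in at about 17 s of the 45 s: the tote was tipped over the stop and left lying on the chute, all four balls are in the catch tray, the loupe, plug gauge and oil can are where they were, and the arm is clear; no verdict came back.

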